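Unlatch the larger control enclosure

ROBOT

A 6-joint arm with a two-finger parallel gripper is mounted at the origin on a cart in front of the work surface, level with it; the furniture and walls round the work are solid. World frame = base frame: x ahead of the robot, y to its left, z up, the work surface at z = 0. Lengths are in mm, angles in rad, forces in N, time in s.
With the tool pointing down it reaches from about 300 to 775 mm from the base axis. Payload 14.6 kg.
Tool frame: the origin (TCP) lies midway between the tips of the shut fingers; the grasp point (between the pads) lies manip.grasp_offset behind it (manip.grasp_offset is the distance from the TCP to the grasp point, in mm); z points along the fingers, y is the direction in which the jaws open and shut (so a half turn about z gives the same grasp; the last joint's range is limited). The gripper opens to 94 mm and grips with 3 to 60 N. Pads are 16 mm wide; open, the fingers measure 119 mm over their backs; the gripper's body (75 mm by 177 mm) begins 78 mm behind the grasp point.
Start: joints at [1.227, 0.3, 1.521, -0, 1.321, -0.067], TCP at [150.301, 529.055, 205.446] pointing down, gripper open.
Joint ranges: [-3.03, 3.03], [-0.79, 2.21], [0.23, 2.52], [-1.04, 4.18], [0, 3.07], [-2.55, 2.55]. Speed limits (rad/s): [2.22, 2.22, 2.57, 3.14, 3.14, 3.14].

INTERFACE

Orientations are given as [roll, pitch, yaw] about the fixed x, y, z axes, in that order (R = Rz(yaw) Ry(pitch) Rx(roll)).
In Python, from cell import monitor, vision, order, manip gives the robot as it stands.
- The arm moves only by the shell command python3 -m jog 'ROWS' [FORCE]. ROWS is JSON, a list of rows, each a list of 7 numbers: the shift along the tool's x, y, z in cm, then the turn, a rotation vector about the tool's x, y, z in rad, then the opening in per cent of the stroke, from 0 (shut) to 100 (fully open). In form: [[tx, ty, tz, rx, ry, rz, jaw], ...]. A call has 1 to 8 rows; each row shifts and turns the commanded pose from where the row before left it, along the tool's axes as they then stand; what a row does not reach is not made up. A row lasts 1/10 s, in which the tool goes at most 50 mm and 8.59 degrees, less where a joint would pass 70% of its speed; a pose out of reach is approached as far as the arm can. A call is refused whole if a number of a shift passes 5 or a number of a turn 0.15, either way. A call with a gripper value outside its range is refused whole. The fingers move at their own pace and stop on an object; FORCE is the grip in N (left out, the last holds). Time passes only in rows, so rows that do not move let the fingers close. It gives the time, the measured TCP pose, the force and the opening at its end, in the units of the state.
- monitor.read_state(): the state, without advancing time (a new reading comes with each control period).
- vision.camera(name): name is "side" or "top" or "wrist"; returns a dict with "color" (480x640x3 uint8, blue, green, red), "fx", "fy", "cx", "cy" (pixels), "cam_to_world" (4x4, takes a point from camera to world coordinates); the wrist camera has in their place "tool_from_camera" (4x4, takes a point from camera to tool coordinates, whose origin is the TCP and whose axes are the flange's). Camera axes: x right, y down, z forward; pixel columns grow to the right and rows downward; lengths in mm; the calibration is good to about 2 mm. The wrist camera is an equidistant fisheye: a pixel r from the principal point sees the ray r / f radians off the axis. A picture is of the moment at which its call begins: read the wrist's pose just before it. There is no depth.
- order.sign_off(): hands the job in, once; it reports no verdict.
The state is a dict: "clock": time; "joints": joint angles; "qd": joint speeds; "effort": joint torques, N m; "eef_pos": TCP position; "eef_rot": TCP orientation; "wrist_force": force on the tool from outside, world axes, zero at the start; "moment": the same for the moment, N m; "finger_gap": finger opening in mm.
Only numpy, scipy, OpenCV 4.12 (cv2) and the standard library are available. Lean on these libraries where they do the work, as an engineer would, in place of code of your own. Each camera call takes 0.05 s, during which the arm holds its last target.

TASK

Two grey steel enclosures lie on the bench. Release the cover of the larger one: turn its black wing knob a full quarter turn anticlockwise (seen from above), let go and leave the cover sprung ajar. Leave the smaller enclosure latched.

Things in the scene. Friction and masses are not known exactly. Their poses are not given: they have to be found in the camera images.
- large_box_knob_grip (a point): Middle of the black wing knob on the larger enclosure, 20 mm above its cover and 95 mm above the bench. The wing is a straight bar 50 long, 14 thick, 24 tall, its foot 8 mm clear of the cover; free space all round. x: along the bar (away from the robot when locked, up to 24 degrees aside), y: across its thickness (pinch along y), z: up, turning axis; turns with the knob.
- large_box_knob (a joint): Turn of that knob, rad: 0 to 0.12 locked at the start, bar pointing front to back; grows anticlockwise seen from above; stop at 1.57. Takes about 0.1 N m, stays where left; from about 1.1 the cam beneath lets the cover go.
- large_box_cover (a joint): Opening of the larger enclosure's flat cover, rad: 0 shut, hinged at its rear edge. Grey box fixed to the bench, 190 wide, 170 deep, 75 mm high; knob 44 mm behind the front face, mid-width. Once the cam lets go, a weak spring (about 3 N at the knob) lifts the cover to about 0.22, the knob by 27 mm; fingers on the knob may hold it down until they open.
- small_box_knob (a joint): Turn of the like knob on the smaller grey enclosure (120 wide, 130 deep, 75 mm high), rad: 0 to 0.12 locked at the start; leave it there.
Things that resemble listed ones, but are neither listed nor needed, are in the scene too. What is shaped like the part that bears small_box_knob but purple is not meant.

How it is judged (in metres and radians):
At the end, for the whole second after the job is handed in: The larger enclosure's knob is turned at least 1.3 rad (within about 15 degrees of the quarter turn), its cover stands ajar by more than 0.15 rad and is at rest, and the smaller enclosure's knob is still below 0.3 rad (value of joint large_box_knob above 1.3 rad and value of joint large_box_cover above 0.15 rad and velocity of joint large_box_cover below 0.05 rad/s and value of joint small_box_knob below 0.3 rad); the robot touches nothing.
It fails at once if the smaller enclosure's knob is turned (value of joint small_box_knob above 0.4 rad).
It also fails if it takes over 29 s, if anything falls off the work surface, if the arm or the gripper's body presses on something with over 40 N, if the wrist force passes 120 N, or if a joint passes its speed limit or range.

## Working session

There is one attempt and no reset: what is moved stays moved. The work goes in short steps, Python scripts to look and compute and a shell command to move; the robot and the scene stay as the last step left them, time stands still between calls to the robot, and variables do not carry over. Pictures are saved under pics/ and viewed, and the job is handed in when it is done.

```bash
ls; mkdir -p pics; python3 - <<'E'
from cell import monitor, vision, order, manip
import cv2,pickle
print(monitor.read_state(), manip.grasp_offset)
for n in("side","top","wrist"):
    s=monitor.read_state();c=vision.camera(n);c['state']=s
    pickle.dump(c,open(f'pics/{n}.pkl','wb'));cv2.imwrite(f'pics/{n}1.png',c['color'])
    print(n,{k:v for k,v in c.items() if k not in('color','state')})
E
```

```text
pics
{'clock': 0.0, 'joints': array([ 1.22741079e+00,  3.00488126e-01,  1.52160475e+00, -1.28930654e-06,
        1.32070477e+00, -6.65940352e-02]), 'qd': array([ 0.00215241, -0.00033435, -0.00150948, -0.00215258, -0.00083363,
       -0.00100413]), 'effort': array([-1.30441786e-04, -5.31802976e+01, -3.52743852e+01,  7.08482321e-02,
        2.43696116e-02, -1.10207927e-04]), 'eef_pos': array([150.20617169, 528.8061949 , 204.86698176]), 'eef_rot': array([-3.14039024e+00, -7.89405035e-05,  2.86480143e+00]), 'wrist_force': array([-0.04290901,  0.61877427,  1.55372181]), 'moment': array([0.00941791, 0.03533034, 0.03797264]), 'finger_gap': 94.2313654967257} 18.8
side {'fx': 481.2677421319295, 'fy': 481.2677421319295, 'cx': 307.0490123869986, 'cy': 238.1702449186444, 'cam_to_world': array([[ 9.64727941e-01, -9.99147734e-02,  2.43550896e-01,
         3.83001032e+02],
       [-2.63189259e-01, -3.46376455e-01,  9.00419217e-01,
        -1.18003370e+03],
       [-5.60488630e-03, -9.32759556e-01, -3.60455539e-01,
         4.14112903e+02],
       [ 0.00000000e+00,  0.00000000e+00,  0.00000000e+00,

[... 262 characters left out ...]
.88080320e-02, -3.55485622e-03,
        -4.29025232e+02],
       [ 7.08817409e-03, -1.23494472e-01, -9.92319945e-01,
         1.12290233e+03],
       [ 0.00000000e+00,  0.00000000e+00,  0.00000000e+00,
         1.00000000e+00]])}
wrist {'fx': 371.64829954431775, 'fy': 371.64829954431775, 'cx': 322.0348519651632, 'cy': 247.7966963736001, 'tool_from_camera': array([[-3.07545166e-04, -9.59071875e-01, -2.83162577e-01,
         8.34653886e+01],
       [ 9.99999627e-01, -5.23389383e-04,  6.86612575e-04,
        -3.89276461e-01],
       [-8.06715096e-04, -2.83162260e-01,  9.59071678e-01,
        -1.79474663e+02],
       [ 0.00000000e+00,  0.00000000e+00,  0.00000000e+00,
         1.00000000e+00]])}
```

View pics/side1.png

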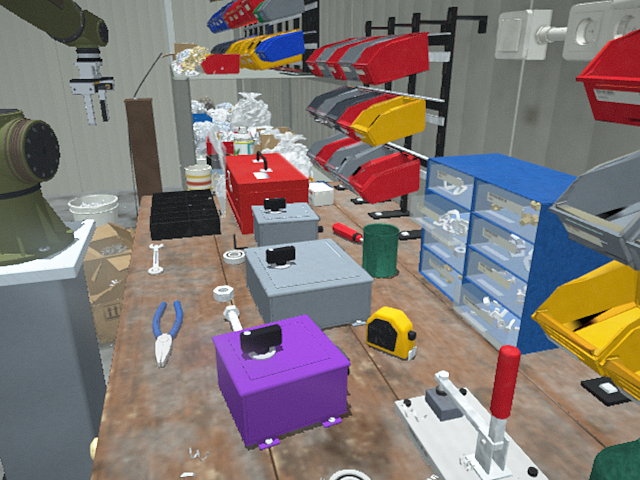

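View pics/top1.png

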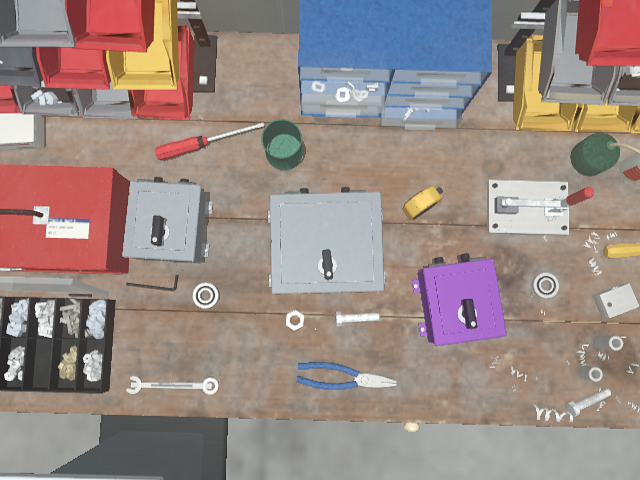

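View pics/wrist1.png

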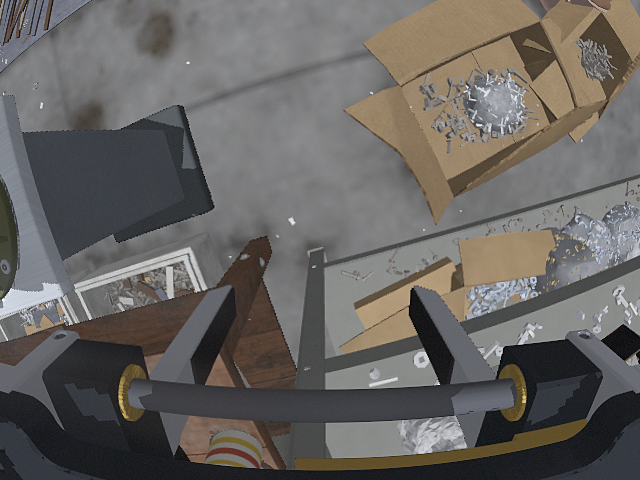

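Candidates for the wing knob in the top view: the small grey box at (158,230), the large grey box at (327,264) and the purple box at (469,313). I choose (327,264), which is the largest grey box and is at (281,255) in the side view.

```bash
cat > h.py <<'E'
import numpy as np
def ray(c,u,v,z):
    T=c['cam_to_world'];d=T[:3,:3]@np.array([(u-c['cx'])/c['fx'],(v-c['cy'])/c['fy'],1]);o=T[:3,3]
    return o+d*(z-o[2])/d[2]
E
python3 - <<'E'
import pickle,cv2,numpy as np
from h import ray
t=pickle.load(open('pics/top.pkl','rb'));s=pickle.load(open('pics/side.pkl','rb'))
for n,c,(x0,y0,x1,y1) in(('top',t,(300,230,355,295)),('side',s,(255,235,310,275))):
    im=c['color'];m=np.zeros(im.shape[:2],np.uint8)
    m[y0:y1,x0:x1]=(im[y0:y1,x0:x1].max(2)<75)*255
    k=max(cv2.findContours(m,0,2)[0],key=cv2.contourArea)
    r=cv2.minAreaRect(k);print(n,r,cv2.contourArea(k),cv2.boundingRect(k))
    b=cv2.boxPoints(r)
    print('corners z107',[ray(c,*p,107).round(1) for p in b],'ctr z95',ray(c,*r[0],95).round(1),'ctr z107',ray(c,*r[0],107).round(1))
    cr=cv2.resize(im[y0-40:y1+40,x0-60:x1+60],None,fx=4,fy=4,interpolation=2);cv2.imwrite(f'pics/crop_{n}.png',cr[:600,:800])
# box corners in top (lid z=75)
for p in((270,194),(381,192),(384,291),(272,293)):print(p,ray(t,*p,75).round(1))
E
```

```text
top ((325.9000549316406, 277.7000427246094), (2.2360680103302, 0.4472135603427887), 26.56505012512207) 0.0 (325, 277, 3, 2)
corners z107 [array([ 509. , -441.6,  107. ]), array([ 509.7, -441.9,  107. ]), array([ 508.1, -445.3,  107. ]), array([ 507.4, -445. ,  107. ])] ctr z95 [ 509.3 -443.6   95. ] ctr z107 [ 508.6 -443.5  107. ]
side ((280.6299743652344, 255.9099884033203), (16.970563888549805, 28.42569351196289), 81.8698959350586) 370.5 (266, 246, 29, 20)
corners z107 [array([ 509.7, -444.3,  107. ]), array([ 559.2, -439.9,  107. ]), array([ 546.1, -509.3,  107. ]), array([ 500.8, -512.1,  107. ])] ctr z95 [ 534.2 -450.4   95. ] ctr z107 [ 528.5 -477.8  107. ]
(270, 194) [ 655.1 -341.5   75. ]
(381, 192) [ 664.4 -537.    75. ]
(384, 291) [ 490.5 -544.9   75. ]
(272, 293) [ 481.5 -351.7   75. ]
```

View pics/crop_top.png

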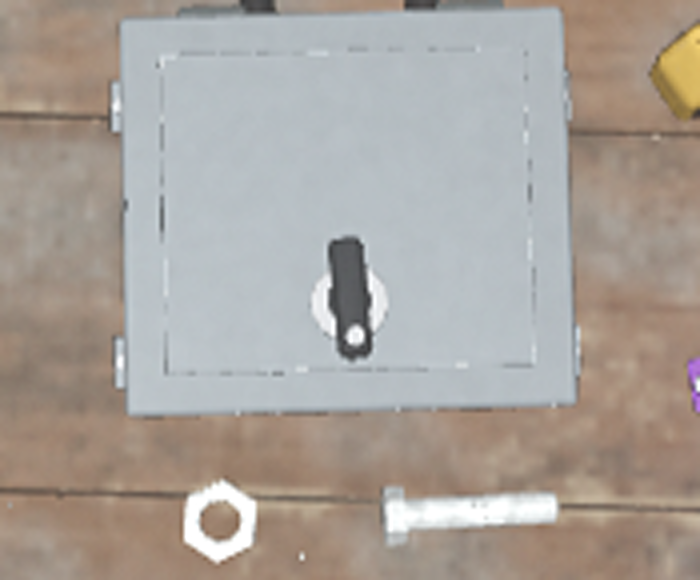

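View pics/crop_side.png

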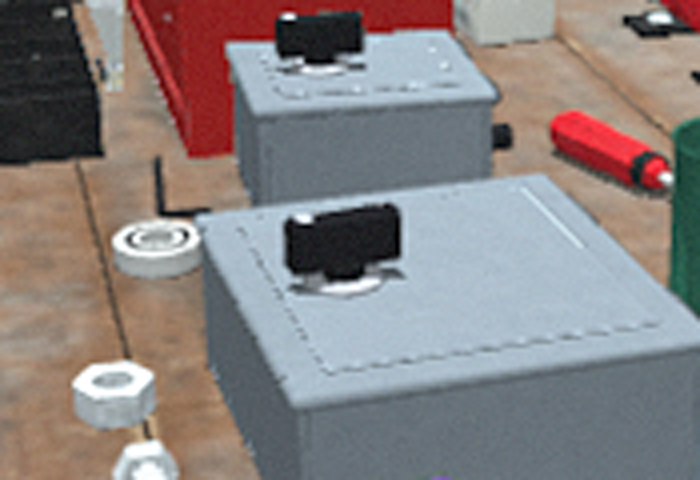

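```bash
python3 - <<'E'
import pickle,cv2,numpy as np
from h import ray
t=pickle.load(open('pics/top.pkl','rb'))
im=t['color'];x0,y0,x1,y1=300,235,355,287
for th in(100,120,140):
    m=np.zeros(im.shape[:2],np.uint8);m[y0:y1,x0:x1]=(im[y0:y1,x0:x1].max(2)<th)*255
    k=max(cv2.findContours(m,0,2)[0],key=cv2.contourArea);k=cv2.convexHull(k)
    ft=cv2.fitLine(k,2,0,.01,.01).ravel()
    r=cv2.minAreaRect(k);b=cv2.boxPoints(r);b=b[np.argsort(b[:,1])]
    a=ray(t,*b[:2].mean(0),107);e=ray(t,*b[2:].mean(0),107);w=np.linalg.norm(ray(t,*b[0],107)-ray(t,*b[1],107))
    print(th,r,a.round(1),e.round(1),'len',np.linalg.norm(a-e).round(1),'w',w.round(1),'ctr',((a+e)/2).round(1),'yaw',np.degrees(np.arctan2(a[1]-e[1],a[0]-e[0])).round(1))
E
```

```text
100 ((327.0, 264.5), (29.0, 10.0), 90.0) [ 555.4 -444.   107. ] [ 506.4 -445.4  107. ] len 48.9 w 16.9 ctr [ 530.9 -444.7  107. ] yaw 1.5
120 ((327.0, 264.0), (10.0, 30.0), 0.0) [ 557.1 -444.   107. ] [ 506.4 -445.4  107. ] len 50.6 w 16.9 ctr [ 531.7 -444.7  107. ] yaw 1.5
140 ((327.0, 264.0), (30.0, 10.0), 90.0) [ 557.1 -444.   107. ] [ 506.4 -445.4  107. ] len 50.6 w 16.9 ctr [ 531.7 -444.7  107. ] yaw 1.5
```

```bash
python3 -m jog '[[0,0,-3,0,0,0,100],[-3,-4,0,0,0,0,100],[-3,-4,0,0,0,0,100],[-3,-4,0,0,0,0,100],[-3,-4,0,0,0,0,100],[-3,-4,0,0,0,0,100],[-3,-4,0,0,0,0,100]]'
```

```text
clock: 0.85
eef_pos: [257.9, 247.2, 235.4]
eef_rot: [3.141, 0.0, 2.866]
wrist_force: [0.9, 0.3, 0.2]
finger_gap: 94.3
```

```bash
python3 -m jog '[[-3,-4,0,0,0,0,100],[-3,-4,0,0,0,0,100],[-3,-4,0,0,0,0,100],[-3,-4,0,0,0,0,100],[-3,-4,0,0,0,0,100],[-3,-4,0,0,0,0,100],[-3,-4,0,0,0,0,100],[-3,-4,0,0,0,0,100]]'
```

```text
clock: 1.65
eef_pos: [401.4, -126.7, 235.5]
eef_rot: [3.142, 0.0, 2.864]
wrist_force: [1.3, 1.0, 0.9]
finger_gap: 94.0
```

```bash
python3 -m jog '[[-3,-4,0,0,0,0,100],[-3,-4,0,0,0,0,100],[-3,-4,0,0,0,0,100],[-3,-4,0,0,0,0,100],[-3,-4,0,0,0,0,100],[-3,-4,0,0,0,0,100],[0,0,0,0,0,0.15,100],[0,0,0,0,0,0.15,100]]'
python3 -m jog '[[0,0,0,0,0,0.15,100],[0,0,0,0,0,0.15,100],[0,0,0,0,0,0.15,100],[0,0,0,0,0,0.15,100],[0,0,0,0,0,0.15,100],[0,0,0,0,0,0.15,100],[0,0,0,0,0,0.15,100],[0,0,0,0,0,0.15,100]]'
python3 -m jog '[[0,0,0,0,0,0.15,100],[0,0,0,0,0,0.15,100],[0,0,0,0,0,0.15,100],[0,0,0,0,0,0.15,100],[0,0,0,0,0,0.15,100],[0,0,0,0,0,0.15,100],[0,0,0,0,0,0.15,100],[0,0,0,0,0,0,100]]'
```

```text
clock: 2.45
eef_pos: [508.7, -405.6, 233.4]
eef_rot: [3.141, -0.003, 2.558]
wrist_force: [-0.7, 0.7, 0.2]
finger_gap: 93.8
clock: 3.25
eef_pos: [508.8, -404.4, 235.1]
eef_rot: [-3.141, -0.0, 1.359]
wrist_force: [-0.6, 0.1, 0.6]
finger_gap: 94.2
clock: 4.05
eef_pos: [508.8, -404.4, 235.1]
eef_rot: [-3.141, 0.0, 0.312]
wrist_force: [-0.4, -0.0, 0.2]
finger_gap: 94.0
```

```bash
python3 -m jog '[[0,0,0,0,0,0.115,100],[0,0,0,0,0,0.112,100],[1.86,4.33,3,0,0,0,100],[0,0,3,0,0,0,100],[0,0,0,0,0,0,100]]'
python3 - <<'E'
from cell import monitor, vision
import cv2,pickle,numpy as np
s=monitor.read_state();c=vision.camera('wrist');c['state']=s
pickle.dump(c,open('pics/w2.pkl','wb'));cv2.imwrite('pics/w2.png',c['color'])
c=vision.camera('side');cv2.imwrite('pics/s2.png',c['color'][150:400,150:450].repeat(2,0).repeat(2,1))
print(s['eef_pos'],s['eef_rot'],s['joints'])
E
```

```text
clock: 4.55
eef_pos: [527.5, -440.8, 173.1]
eef_rot: [-3.135, 0.006, 0.092]
wrist_force: [0.4, 0.2, -0.2]
finger_gap: 93.8
[ 527.54868665 -440.84425259  173.12917469] [-3.13532134  0.00563061  0.09166565] [-7.49357639e-01  6.44393264e-01  1.09769026e+00 -1.56792161e-05
  1.40793721e+00  7.29793302e-01]
```

View pics/w2.png

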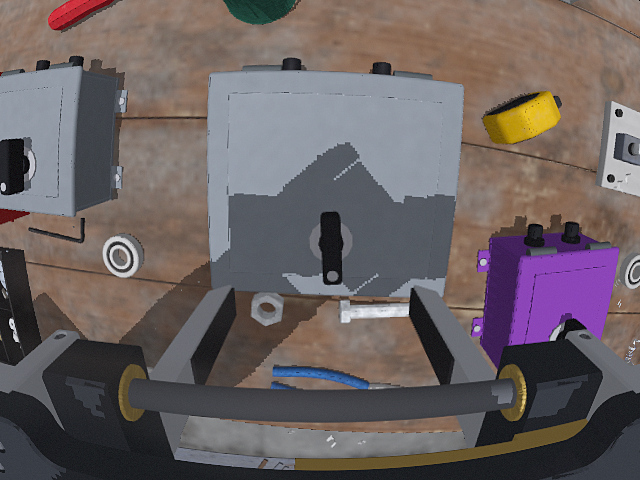

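View pics/s2.png

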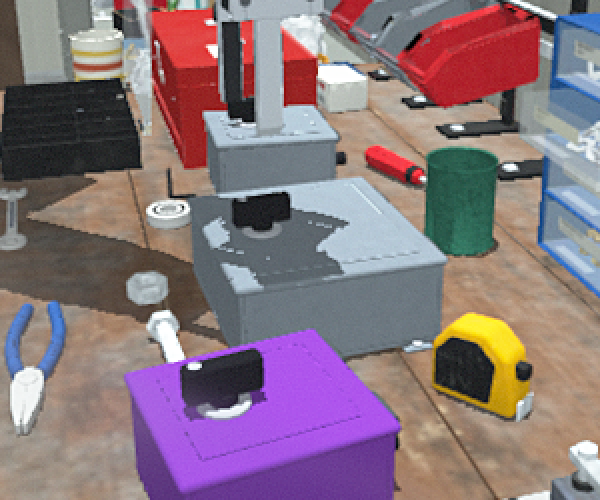

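```bash
python3 - <<'E'
import pickle,cv2,numpy as np
from scipy.spatial.transform import Rotation as R
c=pickle.load(open('pics/w2.pkl','rb'));s=c['state'];im=c['color']
Rw=R.from_euler('xyz',s['eef_rot']).as_matrix();T=c['tool_from_camera']
def ray(u,v,z):
    x,y=(u-c['cx'])/c['fx'],(v-c['cy'])/c['fx'];th=np.hypot(x,y);d=np.array([x/th*np.sin(th),y/th*np.sin(th),np.cos(th)])
    o=Rw@T[:3,3]+s['eef_pos'];d=Rw@T[:3,:3]@d;return o+d*(z-o[2])/d[2]
m=np.zeros(im.shape[:2],np.uint8);m[200:295,300:360]=(im[200:295,300:360].max(2)<60)*255
k=max(cv2.findContours(m,0,2)[0],key=cv2.contourArea);print(cv2.boundingRect(k))
for sl in range(212,286,6):
    q=np.where(m[sl])[0]; 
    if len(q): print(sl,q.min(),q.max(),ray((q.min()+q.max())/2,sl,107).round(1))
x,y,w,h=cv2.boundingRect(k)
print(ray(331,y,107),ray(333,y+h,107))
for p in((210,71),(463,83),(446,296),(212,287)):print(p,ray(*p,75).round(1))
E
```

```text
(319, 212, 24, 73)
212 323 336 [ 562.2 -442.2  107. ]
218 320 339 [ 558.1 -442.6  107. ]
224 321 340 [ 554.  -443.7  107. ]
230 321 340 [ 549.9 -444.1  107. ]
236 321 341 [ 545.7 -444.8  107. ]
242 319 342 [ 541.4 -444.9  107. ]
248 320 341 [ 537.2 -445.3  107. ]
254 322 341 [ 532.9 -446.4  107. ]
260 322 341 [ 528.5 -446.9  107. ]
266 323 341 [ 524.1 -447.7  107. ]
272 323 341 [ 519.7 -448.1  107. ]
278 323 341 [ 515.2 -448.6  107. ]
284 326 337 [ 510.6 -448.7  107. ]
[ 562.32791975 -443.21349959  107.        ] [ 509.88191774 -449.82207381  107.        ]
(210, 71) [ 657.9 -343.4   75. ]
(463, 83) [ 668.  -535.3   75. ]
(446, 296) [ 494.4 -548.5   75. ]
(212, 287) [ 484.4 -351.8   75. ]
```

```bash
python3 -c "
from cell import monitor
s=monitor.read_state();print(s['clock'],s['eef_pos'],s['eef_rot'])"
```

```text
4.65 [ 528.77065999 -441.32060277  179.23266954] [-3.14121371e+00  2.91241637e-04  9.06314416e-02]
```

```bash
python3 -m jog '[[0.36,0.52,1,0,0,-0.035,100],[0,0,3,0,0,0,100],[0,0,3,0,0,0,100],[0,0,2,0,0,0,100],[0,0,0,0,0,0,100],[0,0,0,0,0,0,100]]'
```

```text
clock: 5.25
eef_pos: [533.6, -446.8, 91.4]
eef_rot: [3.139, -0.002, 0.124]
wrist_force: [-0.4, 0.5, 0.6]
finger_gap: 94.0
```

```bash
python3 -m jog '[[0,0,0.8,0,0,0,60],[0,0,0,0,0,0,30],[0,0,0,0,0,0,0],[0,0,0,0,0,0,0],[0,0,0,0,0,0,0],[0,0,0,0,0,0,0],[0,0,0,0,0,0,0],[0,0,0,0,0,0,0]]' 15
python3 - <<'E'
from cell import vision
import cv2
c=vision.camera('side');cv2.imwrite('pics/s3.png',c['color'][150:400,150:450].repeat(2,0).repeat(2,1))
E
```

```text
clock: 6.05
eef_pos: [532.9, -446.5, 80.6]
eef_rot: [3.142, -0.0, 0.123]
wrist_force: [0.7, 0.1, 0.4]
finger_gap: 33.7
```

View pics/s3.png

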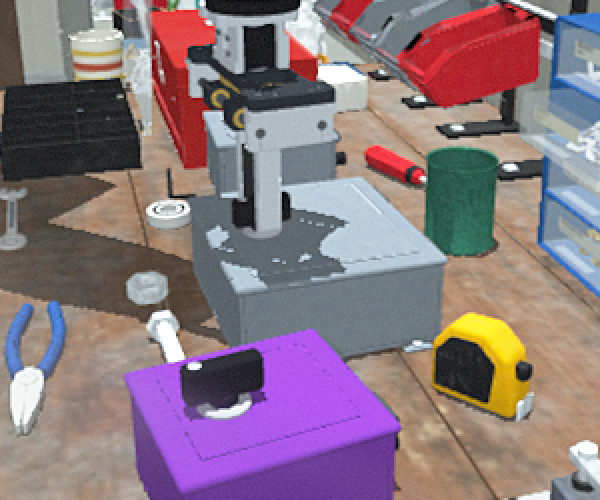

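The fingers are centred on the bar (at about (262,200) in the crop) and still closing.

```bash
python3 -m jog '[[0,0,0,0,0,0,0],[0,0,0,0,0,0,0],[0,0,0,0,0,0,0],[0,0,0,0,0,0,0],[0,0,0,0,0,0,0]]'
```

```text
clock: 6.6
eef_pos: [532.9, -446.4, 80.6]
eef_rot: [-3.141, 0.0, 0.123]
wrist_force: [-0.3, 0.7, 0.1]
finger_gap: 18.0
```

```bash
python3 -m jog '[[0,0,0,0,0,0,0],[0,0,0,0,0,0,0],[0,0,0,0,0,0,0],[0,0,0,0,0,0,0],[0,0,0,0,0,0,0]]'
```

```text
clock: 7.1
eef_pos: [532.9, -446.4, 80.6]
eef_rot: [-3.141, 0.0, 0.123]
wrist_force: [-0.1, 2.3, 0.2]
finger_gap: 18.0
```

```bash
python3 -m jog '[[0,0,0,0,0,-0.1,0],[0,0,0,0,0,-0.1,0],[0,0,0,0,0,-0.1,0],[0,0,0,0,0,-0.1,0],[0,0,0,0,0,-0.1,0],[0,0,0,0,0,0,0]]' 30
python3 - <<'E'
from cell import monitor, vision
import cv2
print(monitor.read_state()['moment'])
c=vision.camera('wrist');cv2.imwrite('pics/w4.png',c['color'])
E
```

```text
clock: 7.7
eef_pos: [533.2, -447.2, 80.7]
eef_rot: [3.14, -0.0, 0.624]
wrist_force: [3.1, -4.6, -2.8]
finger_gap: 17.7
[-0.80543266 -0.5652096  -0.06663513]
```

View pics/w4.png

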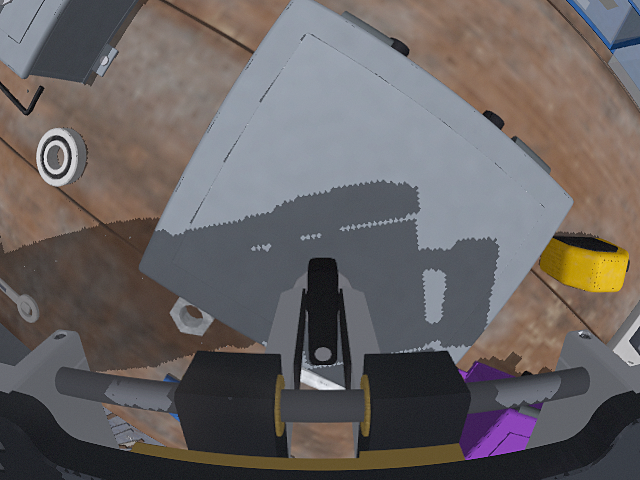

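The bar at (323,310) has turned with the jaws, so I carry on turning.

```bash
python3 -m jog '[[0,0,0,0,0,-0.12,0],[0,0,0,0,0,-0.12,0],[0,0,0,0,0,-0.12,0],[0,0,0,0,0,-0.12,0],[0,0,0,0,0,-0.12,0],[0,0,0,0,0,-0.12,0],[0,0,0,0,0,-0.12,0],[0,0,0,0,0,-0.06,0]]'
python3 -m jog '[[0,0,0,0,0,-0.06,0],[0,0,0,0,0,-0.03,0],[0,0,0,0,0,0,0]]'
python3 - <<'E'
from cell import monitor, vision
import cv2
print(monitor.read_state()['moment'])
c=vision.camera('wrist');cv2.imwrite('pics/w5.png',c['color'])
E
```

```text
clock: 8.55
eef_pos: [534.7, -447.9, 82.0]
eef_rot: [3.136, 0.004, 1.525]
wrist_force: [11.8, -6.9, 1.4]
finger_gap: 17.7
clock: 8.85
eef_pos: [534.8, -447.9, 82.1]
eef_rot: [3.136, 0.005, 1.611]
wrist_force: [12.4, -7.8, -0.8]
finger_gap: 17.5
[-1.59565011 -2.34303206 -0.12365196]
```

View pics/w5.png

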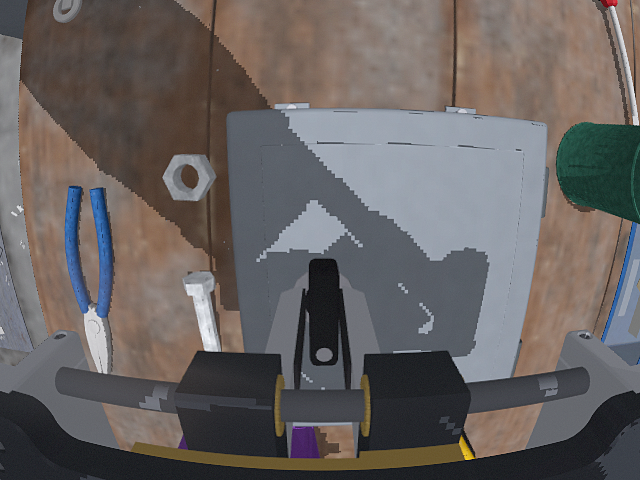

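```bash
python3 -m jog '[[0,0,0,0,0,0,50],[0,0,0,0,0,0,100],[0,0,0,0,0,0,100],[0,0,0,0,0,0,100],[0,0,-1,0,0,0,100],[0,0,-1,0,0,0,100],[0,0,-2,0,0,0,100],[0,0,-2,0,0,0,100]]'
python3 -m jog '[[0,0,-3,0,0,0,100],[0,0,-3,0,0,0,100],[0,0,-3,0,0,0,100],[0,0,-3,0,0,0,100],[0,0,0,0,0,0,100],[0,0,0,0,0,0,100],[0,0,0,0,0,0,100],[0,0,0,0,0,0,100]]'
python3 - <<'E'
from cell import monitor, vision
import cv2
c=vision.camera('wrist');cv2.imwrite('pics/w6.png',c['color'])
c=vision.camera('side');cv2.imwrite('pics/s6.png',c['color'][150:400,150:450].repeat(2,0).repeat(2,1))
E
```

```text
clock: 9.7
eef_pos: [532.7, -446.4, 141.8]
eef_rot: [-3.141, -0.0, 1.613]
wrist_force: [0.4, 0.9, 0.0]
finger_gap: 78.2
clock: 10.5
eef_pos: [532.6, -446.2, 259.4]
eef_rot: [-3.14, -0.001, 1.613]
wrist_force: [1.0, 0.3, -0.7]
finger_gap: 93.7
```

View pics/w6.png

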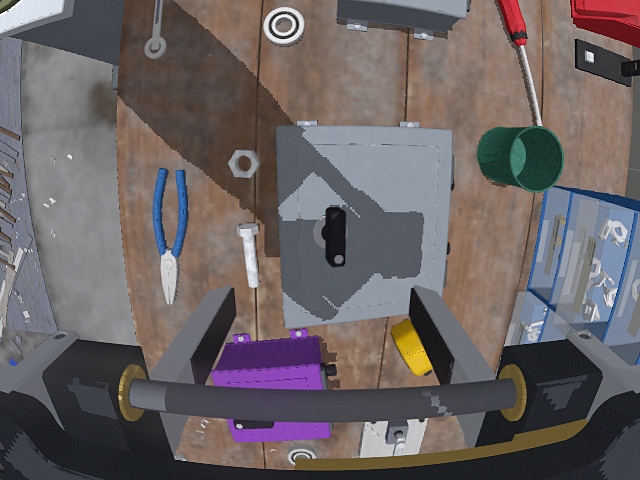

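View pics/s6.png

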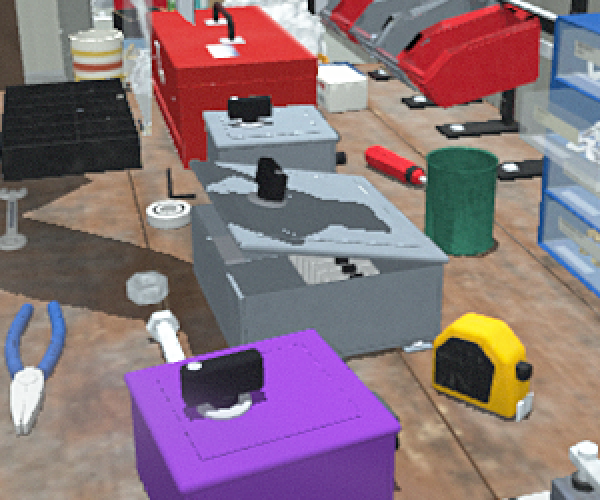

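The cover is ajar, with its front edge lifted at about (230,240) in the side crop. The knob lies across the box, parallel to the cover's front edge in the wrist view: bar (335,207)–(338,265), edge (280,127)–(284,325). The small box's knob still points front to back.

```bash
python3 -c "
from cell import order
print(order.sign_off())"
```

```text
the job is handed in; nothing more can be done
None
```

I released the cover on the larger grey enclosure and handed the job in; `sign_off` gives no verdict. I gripped the wing knob and turned it anticlockwise until the tool stood at a yaw of 1.61 rad. That puts the knob about 1.55 rad from locked, since the box itself sits at about 0.055 rad. I then let go and lifted clear, at about 10.5 s on the clock.

**Last checks:**
- **Cover:** the side view shows it sprung ajar. I judged this by eye and did not measure the angle or check for motion.
- **Knob:** in the wrist view it lies across the box, parallel to the cover's front edge.
- **Smaller enclosure:** its knob still points front to back and looks untouched.
- **Gripper:** it is open and clear at a height of 259 mm, with about 1 N on the wrist.

**Disagreements:**
- The fingers closed to about 18 mm on the 14 mm bar, probably because they gripped the knob's wider hub. The bar still turned with the jaws.
- The top and wrist views put the knob about 4 mm apart along the bar. I gripped between the two, and the wrist force reached about 15 N during the turn.

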